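# Hold the spring-return key switch of a bench test supply on

### The arm

A 7-joint arm with a two-finger parallel gripper is mounted at the origin on the work surface. World frame = base frame: x ahead of the robot, y to its left, z up, the work surface at z = 0. Lengths are in m, angles in degrees, forces in N, time in s.
With the tool pointing down it reaches from about 0.4 to 0.875 m from the base axis. Payload 6.5 kg.
Tool frame: the origin (TCP) lies at the very end of the fingers, on their centre line; the grasp point (between the pads) lies 19 mm behind it (robot.pinch_z is the distance from the TCP to the grasp point, in m); z points along the fingers, y is the direction in which the jaws open and shut (so a half turn about z gives the same grasp; the last joint's range is limited). The gripper opens to 88 mm and grips with 3 to 60 N. Pads are 18 mm wide; open, the fingers measure 123 mm over their backs; the gripper's body (75 mm by 187 mm) begins 45 mm behind the grasp point.
Start: joints at [73.442, 30.733, -0.252, 88.115, 0.149, 61.152, -4.079], TCP at [0.144, -0.634, 0.239] pointing down, gripper open.
Joint ranges: [-154.64, 154.64], [-21.42, 123.67], [-72.66, 72.17], [13.99, 137.28], [-74.86, 254.86], [10.95, 109.41], [-158.01, 158.01]. Speed limits (degrees/s): [136.94, 136.94, 180, 180, 180, 180, 180].

### API

Orientations are given as [roll, pitch, yaw] about the fixed x, y, z axes, in that order (R = Rz(yaw) Ry(pitch) Rx(roll)).
In Python, from workcell import monitor, capture, calibration, robot, nets gives the robot as it stands. The module is installed in compiled form; this text tells all that it offers.
- The arm moves only by the tool drive_tool, never from a script. Its argument "increments" is a list that holds one entry, the list of rows, each a list of 7 numbers: the gripper's target within -1 to 1 (fully open at 1, half-way at 0, shut at -1), then the shift along the tool's x, y, z each as a share of 100 mm, from -1 to 1, then the turn, a rotation vector about the tool's x, y, z each as a share of 180 degrees, from -1 to 1. A call has 1 to 5 rows; each row shifts and turns the commanded pose from where the row before left it, along the tool's axes as they then stand; what a row does not reach is not made up. A row lasts 1/8 s, in which the tool goes at most 62.5 mm and 10.7 degrees, less where a joint would pass 70% of its speed; a pose out of reach is approached as far as the arm can. A call with a number of a shift or a turn outside -1 to 1 is refused whole. A call with a gripper value outside its range is refused whole. The fingers move at their own pace and stop on an object; the grip force is fixed at half the most. Time passes only in rows, so rows that do not move let the fingers close. It gives the time, the measured TCP pose, the force and the opening at its end, in the units of the state.
- monitor.read_state(): the state, without advancing time (a new reading comes with each control period).
- capture(name): name is "scene" or "side" or "wrist"; returns (picture, depth): 400x640x3 uint8, red, green, blue; 400x640 float32, m along the optical axis (not along the pixel's ray), 0 where there is no reading.
- calibration(name): a dict with "fx", "fy", "cx", "cy" (pixels), "view" (4x4, takes a point from world to camera coordinates); the wrist camera has in their place "mount" (4x4, takes a point from camera to tool coordinates, whose origin is the TCP and whose axes are the flange's). Camera axes: x right, y down, z forward; pixel columns grow to the right and rows downward; lengths in m; the calibration is good to about 2 mm. The wrist camera is an equidistant fisheye: a pixel r from the principal point sees the ray r / f radians off the axis. A picture is of the moment at which its call begins: read the wrist's pose just before it. calibration takes no time and is no camera call.
- robot.finish_job(): hands the job in, once; it reports no verdict.
Trained networks look in the newest picture that a camera, given by its name, has taken for a name from the list of things; names that differ only in an ending like _2 or _b are one class to them, and where a whole thing is asked for, a point or a joint stands for the part that bears it (a point fixed in the world has none). Each returns a list of dicts, best first, with "conf" (0 to 1); they miss things now and then, are a little off and sometimes report something else, mostly with a low value. They report only what shows in the picture. A call takes as long as a camera call. They do not tell look-alikes from the thing itself.
- nets.silhouettes(camera, query): "pixels" (400x640 bool, what is visible of it) and "centre" ([column, row] in pixels, amid what is visible of it).
- nets.tip_of(camera, query): "centre" ([column, row] in pixels: a listed point, or the origin of a listed thing).
The state is a dict: "time_s": time; "joints": joint angles; "qd": joint speeds; "joint_torque": joint torques, N m; "position": TCP position; "ee_rot": TCP orientation; "wrist_force": force on the tool from outside, world axes, zero at the start; "moment": the same for the moment, N m; "width": finger opening in m.
Only numpy, scipy, OpenCV 4.12 (cv2) and the standard library are available. Lean on these libraries where they do the work, as an engineer would, in place of code of your own. Each camera call takes 0.05 s, during which the arm holds its last target.

### The job

Switch the test supply on: take the round-headed key out of the bench stand, line its bit up with the keyhole in the top of the supply and work it in until its collar sits on the cylinder (the pins are sticky, so it may need a push and a wiggle). Then turn it clockwise a full quarter turn to the stop and keep it there: the switch springs back if let go, so finish with the key still held turned in the gripper. Leave the square-headed cabinet key in its socket.

Things in the scene. Friction and masses are not known exactly. Their poses are not given: they have to be found in the camera images.
- key_head (a point): Switch key, 70 g, standing bit-down in one of the stand's two sockets (varies). Black round flat head, a disc 34 mm across, 10 mm thick; narrower stem; steel collar 26 mm across, 4 mm thick. Point: centre of the disc, 28 mm above the collar's underside. x: across the width of head and bit (one plane); y: across the thickness; z up the shank. A half turn about z changes nothing.
- key_nose (a point): Lower tip of the switch key's steel shank, 38.5 mm below the collar's underside, 66.5 mm below key_head; axes as key_head. Shank round, 8 mm thick, with a conical nose 4 mm high. On it a flat double bit 18 mm wide (x), 3 mm thick (y), 4 mm tall, from 4.5 to 8.5 mm above this point; its lowest 1 mm is stepped in to 17 by 2 mm.
- keyhole (a point): Keyhole in the top of the test supply. Steel cylinder face 37 mm across, level, 8 mm above the case. Hole: vertical round bore 9.6 mm across with two opposite slots 4.6 mm wide, 20 mm tip to tip. Point: on the axis, level with the face. x: along the slots (the key's x must lie along it, either way round); z up. Home, the key's collar rests on the face: key_head is 28 mm above this point.
- supply: Test supply, fixed grey metal case 220 mm (x) by 200 mm (y), top 85 mm up; origin under its centre, keyhole 35 mm from it towards -x, its own axes parallel to the keyhole's. Place and heading vary. Near the keyhole nothing stands above the cylinder's face; 133 mm behind it (+x) a carrying handle, 112 mm above the bench. Ticks 90 degrees apart beside the keyhole mark off and on.
- key_switch (a joint): Plug in the cylinder, turned by the key: 0 at rest, slot along the keyhole's x; grows clockwise seen from above; stop at 1.571 rad (a quarter turn). A spring drives it back: 0.04 N m at 0, 0.09 at the stop. The key turns it only within 2 mm of home, and leads it by about 0.1 rad of play.
- plug_pins (a point): Middle of two pairs of sprung pins hidden in the cylinder, on its axis, 17 mm below the face. Below the 6 mm deep slots the key twists 24 degrees each way. The bit's lower edge meets the pins at 10.5 and 19 mm: pushed straight it sticks (20 to 45 N); it slips by the first pair twisted 18 degrees anticlockwise (from above), the second 18 clockwise; at 28 mm, set straight, it enters the plug.
- stand: Bench stand, fixed grey block 75 mm (x) by 155 mm (y), 50 mm high; origin under its centre. Two round sockets 20 mm wide in its top at x -6, y +45 and -45 mm hold the keys by their collars. A row of short driver bits, up to 16 mm tall, stands along its +x edge, 32 mm from the line of the sockets.
- cabinet_key_head (a point): The other key, not to be used: black square head 26 mm wide, 9 mm thick, 24 mm tall, in the other socket, 90 mm from the switch key. Point: centre of the head, 66 mm above the bench (its top 78 mm, the switch key's top 95 mm); z up.
Mind the look-alikes: they are no part of the job. What is shaped like the part that bears key_head but blue or turquoise is not meant.

How it is judged (in metres and radians):
On the way, in this order (a step that is already met when the one before it is completed fails the run):
1. the round-headed key is lifted clear of the stand in the gripper (height (world z) of key_head above 0.118 m and contact force between the fingers and key above 1 N), for 0.1 s.
2. the key is fully home in the cylinder, not yet turned (z of key_head in the frame of keyhole below 0.0305 m and horizontal distance between key_head and keyhole below 0.005 m and value of joint key_switch below 0.4 rad), for 0.1 s.
At the end, for the whole second after the job is handed in: Key in the keyhole, collar down (within 2.5 mm of home, 5 mm of the axis, upright within 7 degrees); plug turned over 1.4 of its 1.571 rad and kept there through the last second, key still gripped (over 1 N); the cabinet key not moved over 12 mm (value of joint key_switch above 1.4 rad and z of key_head in the frame of keyhole below 0.0305 m and horizontal distance between key_head and keyhole below 0.005 m and angle between key_head's own z axis and vertical below 0.12 rad and contact force between the fingers and key above 1 N); the arm keeps its last pose, push and grip.
It fails at once if the cabinet key is pulled or knocked out of its place in the stand (distance of cabinet_key_head from where it was at the start of the episode above 0.012 m).
It also fails if it takes over 67 s, if anything falls off the work surface, if the arm or the gripper's body presses on something with over 40 N, if the wrist force passes 120 N, or if a joint passes its speed limit or range.

## Working session

There is one attempt and no reset: what is moved stays moved. The work goes in short steps, Python scripts to look and compute and a tool call to move; the robot and the scene stay as the last step left them, time stands still between calls to the robot, and variables do not carry over. Pictures are saved under pics/ and viewed, and the job is handed in when it is done.

Besides the shell and the picture viewer there is one more tool, called as name(argument=value, ...), one argument or row to a line, values as JSON. drive_tool: Moves the arm, as the interface text tells. Shift numbers are shares of 100 mm and turn numbers shares of 180 degrees, none past 1 either way. Its arguments: {"type":"object","properties":{"increments":{"type":"array"}},"required":["increments"]}

```bash
mkdir -p pics
cat > h.py <<'E'
import numpy as np, cv2
from scipy.spatial.transform import Rotation as R
from workcell import monitor, capture, calibration, robot, nets
def save(name,img):
    cv2.imwrite('pics/'+name+'.png',cv2.cvtColor(img,cv2.COLOR_RGB2BGR))
def unproj(cam,u,v,d):
    c=calibration(cam)
    p=np.stack([(np.asarray(u)-c['cx'])/c['fx']*d,(np.asarray(v)-c['cy'])/c['fy']*d,d*np.ones_like(u,dtype=float)],-1)
    V=np.linalg.inv(np.array(c['view'])); return p@V[:3,:3].T+V[:3,3]
def plane(cam,u,v,z):
    V=np.linalg.inv(np.array(calibration(cam)['view']));c=V[:3,3]
    p=unproj(cam,np.array(float(u)),np.array(float(v)),1.0); d=p-c
    return c+d*(z-c[2])/d[2]
E
python3 - <<'E'
from h import *
print(monitor.read_state())
for n in ['scene','side','wrist']:
    im,d=capture(n); save(n+'0',im); print(n,{k:np.round(v,3).tolist() for k,v in calibration(n).items()},(d>0).mean())
E
```

```text
{'time_s': 0.0, 'joints': array([73.44130015, 30.77646584, -0.256433  , 88.16894   ,  0.14955675,
       61.15062384, -4.07771442]), 'qd': array([ 0.02715309,  0.01893259, -0.0956139 ,  0.00212025, -0.05451664,
        0.07922482, -0.03166233]), 'joint_torque': array([ 6.14380788e-04, -5.70961118e+01,  9.91429612e-01, -2.51594442e+01,
       -5.61243994e-02,  1.79528858e-02,  1.76899248e-04]), 'position': array([ 0.14349991, -0.63335289,  0.23786234]), 'ee_rot': array([-1.79904524e+02,  6.46644543e-03,  1.27736923e+01]), 'wrist_force': array([0.16148898, 0.75352481, 0.30764842]), 'moment': array([0.01158094, 0.02082067, 0.03620605]), 'width': 0.08825347254346295}
scene {'fx': 411.753, 'fy': 411.753, 'cx': 316.525, 'cy': 197.849, 'view': [[0.176, 0.984, -0.005, -0.098], [0.476, -0.089, -0.875, -0.151], [-0.862, 0.151, -0.484, 1.445], [0.0, 0.0, 0.0, 1.0]]} 0.995796875
side {'fx': 368.974, 'fy': 368.974, 'cx': 320.54, 'cy': 193.478, 'view': [[0.99, -0.14, -0.017, -0.518], [-0.099, -0.608, -0.788, 0.141], [0.1, 0.782, -0.615, 0.818], [0.0, 0.0, 0.0, 1.0]]} 0.9960703125
wrist {'fx': 309.707, 'fy': 309.707, 'cx': 320.471, 'cy': 198.743, 'mount': [[-0.0, -0.954, -0.3, 0.078], [1.0, -0.001, 0.001, 0.001], [-0.001, -0.3, 0.954, -0.146], [0.0, 0.0, 0.0, 1.0]]} 0.99515625
```

View pics/scene0.png

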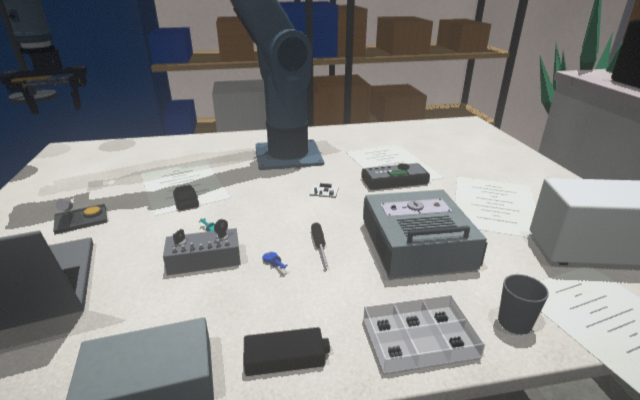

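View pics/side0.png

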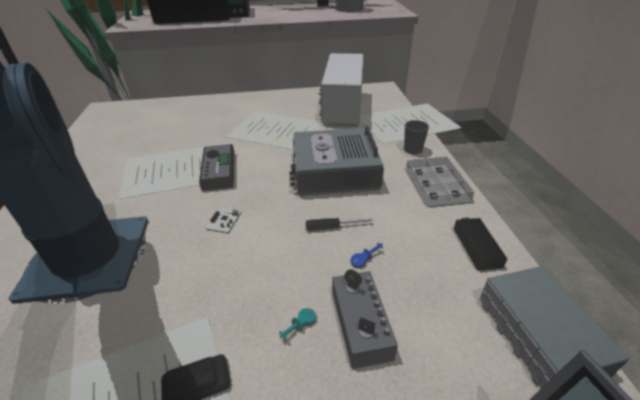

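View pics/wrist0.png

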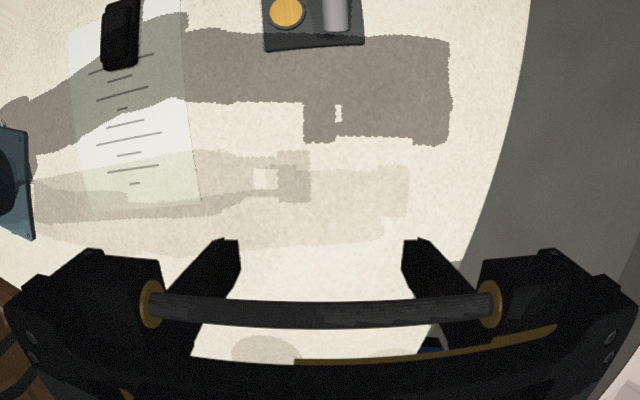

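The scene view shows the stand at about (202,250). The round key is in its right socket (221,228) and the square one in the left (180,238). The supply is at (420,232) with its keyhole near (415,205). Teal and blue look-alike keys lie on the bench.

Run:
```python
from h import *
for cam in ['scene','side']:
    im,d=capture(cam)
    big=cv2.resize(im,None,fx=4,fy=4,interpolation=cv2.INTER_CUBIC)
    cs={'scene':[(150,205,260,280),(350,170,490,280)],'side':[(320,255,410,370),(280,110,390,200)]}[cam]
    for i,(a,b,c,e) in enumerate(cs): save(f'{cam}_c{i}',big[4*b:4*e,4*a:4*c])
    for q,z in [('key_head',.078),('cabinet_key_head',.066),('keyhole',.093),('stand',0),('supply',0)]:
        for r in nets.tip_of(cam,q)[:3]:
            u,v=r['centre']; print(cam,q,round(r['conf'],2),np.round([u,v],1),np.round(plane(cam,u,v,z),4))
print(monitor.read_state()['time_s'])
```

```text
scene key_head 0.73 [219.5 228.4] [ 0.5604 -0.213   0.078 ]
scene key_head 0.68 [269.1 254.6] [ 0.674  -0.1145  0.078 ]
scene key_head 0.45 [216.9 234.5] [ 0.5834 -0.2178  0.078 ]
scene cabinet_key_head 0.54 [178.8 235.2] [ 0.5527 -0.3009  0.066 ]
scene cabinet_key_head 0.25 [414.7 209.8] [0.544  0.2407 0.066 ]
scene keyhole 0.72 [416.6 202.7] [0.5568 0.237  0.093 ]
scene stand 0.63 [205.3 257.8] [ 0.5544 -0.2536  0.    ]
scene supply 0.91 [414.  242.9] [0.5851 0.2301 0.    ]
side key_head 0.71 [358.9 262.3] [ 0.5728 -0.1747  0.078 ]
side key_head 0.69 [366.6 326.7] [ 0.5553 -0.3075  0.078 ]
side key_head 0.67 [352.9 278.7] [ 0.5537 -0.2107  0.078 ]
side cabinet_key_head 0.59 [367.3 326.3] [ 0.5591 -0.2998  0.066 ]
side keyhole 0.97 [320.8 144.1] [0.5598 0.2415 0.093 ]
side stand 0.62 [360.5 325.4] [ 0.5611 -0.2562  0.    ]
side supply 0.91 [336.8 170.9] [0.6049 0.2407 0.    ]
0.75
```

View pics/scene_c0.png

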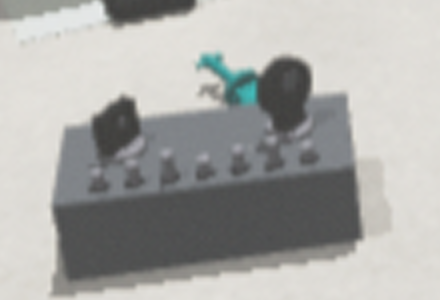

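View pics/scene_c1.png

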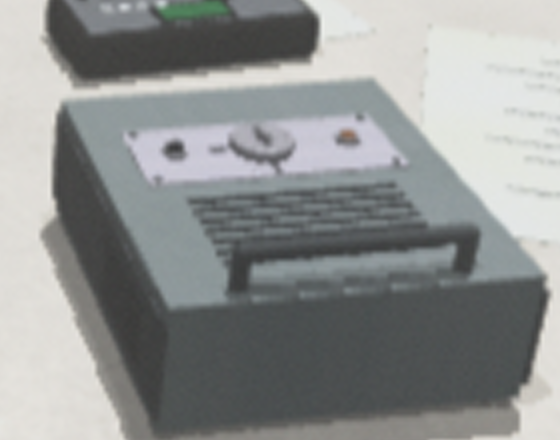

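View pics/side_c0.png

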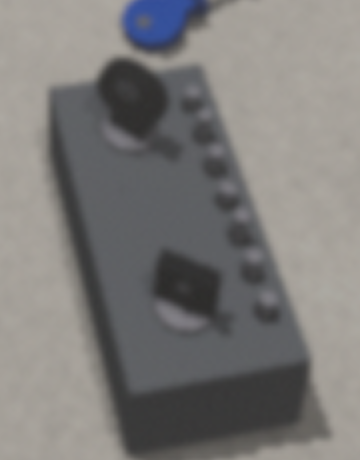

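View pics/side_c1.png

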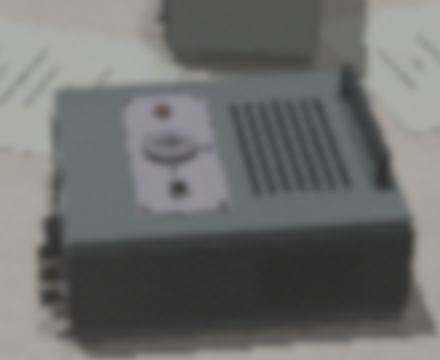

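drive_tool(
  increments=[
    [[1,0.5,-0.32,0,0,0,0],[1,0.5,-0.32,0,0,0,0],[1,0.5,-0.32,0,0,0,0],[1,0.5,-0.32,0,0,0,0],[1,0.5,-0.32,0,0,0,0]],
  ],
)

```text
time_s: 1.38
position: [0.3533, -0.4213, 0.239]
ee_rot: [180.0, -0.0, 12.8]
wrist_force: [-0.3, -0.7, -0.9]
width: 0.0884
```

drive_tool(
  increments=[
    [[1,0.5,-0.32,0,0,0,0],[1,0.5,-0.32,0,0,0,0],[1,0.5,-0.32,0,0,0,0],[1,0.5,-0.32,0,0,0,0],[0,0,0,0,0,0,0]],
  ],
)

```text
time_s: 2.0
position: [0.5225, -0.2481, 0.2388]
ee_rot: [-179.9, -0.2, 13.3]
wrist_force: [-0.5, -0.8, -0.5]
width: 0.0802
```

```bash
cat >> h.py <<'E'
def tool():
    s=monitor.read_state(); T=np.eye(4); T[:3,:3]=R.from_euler('xyz',s['ee_rot'],degrees=True).as_matrix(); T[:3,3]=s['position']; return T,s
def wray(T,u,v):
    c=calibration('wrist'); a=np.array([u-c['cx'],v-c['cy']]); r=np.hypot(*a); th=r/c['fx']
    d=np.array([*(a/max(r,1e-9)*np.sin(th)),np.cos(th)]); M=T@np.array(c['mount'])
    return M[:3,3],M[:3,:3]@d
def wplane(T,u,v,z):
    o,d=wray(T,u,v); return o+d*(z-o[2])/d[2]
def topdown(T,im,z,cx,cy,half,n=600):
    # orthographic: image right=+x world? rows: top = +y
    c=calibration('wrist'); M=np.linalg.inv(T@np.array(c['mount']))
    g=(np.arange(n)+.5)/n*2-1
    X,Y=np.meshgrid(cx+g*half,cy-g*half)
    P=np.stack([X,Y,np.full_like(X,z)],-1)@M[:3,:3].T+M[:3,3]
    rr=np.hypot(P[...,0],P[...,1]);th=np.arctan2(rr,P[...,2]);k=c['fx']*th/np.maximum(rr,1e-9)
    return cv2.remap(im,(c['cx']+k*P[...,0]).astype(np.float32),(c['cy']+k*P[...,1]).astype(np.float32),cv2.INTER_CUBIC)
E
python3 - <<'E'
from h import *
T,s=tool(); print(s['time_s'],s['position'],s['ee_rot'],s['joints'],s['width'])
im,d=capture('wrist'); save('w1',im); np.savez('w1.npz',T=T,im=im,d=d)
for q,z in [('key_head',.078),('cabinet_key_head',.066),('stand',0)]:
    for r in nets.tip_of('wrist',q)[:3]:
        print(q,round(r['conf'],2),np.round(r['centre'],1),np.round(wplane(T,*r['centre'],z),4))
E
```

```text
2.0 [ 0.52249406 -0.24807677  0.23884233] [-1.79889300e+02 -1.54880536e-01  1.32807159e+01] [ 28.79335267  24.1336715  -10.17032623  98.91585217   4.7108923
  57.30501445 -59.7671613 ] 0.08022679713403516
key_head 0.96 [297.6 208.2] [ 0.4892 -0.2326  0.078 ]
key_head 0.95 [290.  146.5] [ 0.551  -0.2115  0.078 ]
key_head 0.73 [226.6  92.6] [ 0.5916 -0.1366  0.078 ]
cabinet_key_head 0.84 [376.3 158.5] [ 0.5579 -0.3014  0.066 ]
stand 0.87 [331.4 137. ] [ 0.5624 -0.2539  0.    ]
stand 0.51 [377.6 161.4] [ 0.5464 -0.3185 -0.    ]
```

View pics/w1.png

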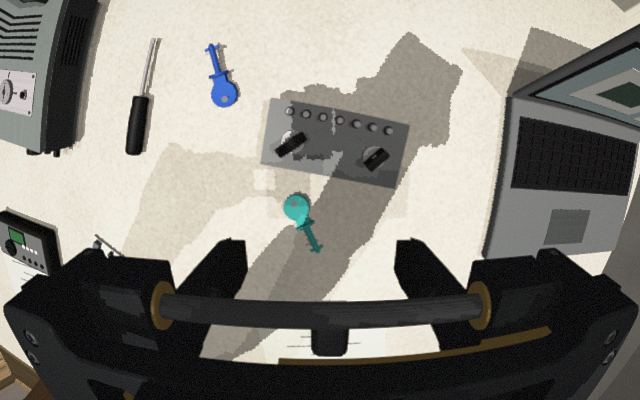

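Run:
```python
from h import *
f=np.load('w1.npz'); 
save('w1td',topdown(f['T'],f['im'],.09,.56,-.25,.09))
im=cv2.resize(f['im'][90:200,240:420],None,fx=4,fy=4,interpolation=cv2.INTER_CUBIC); save('w1z',im)
```

```text
(no output)
```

View pics/w1td.png

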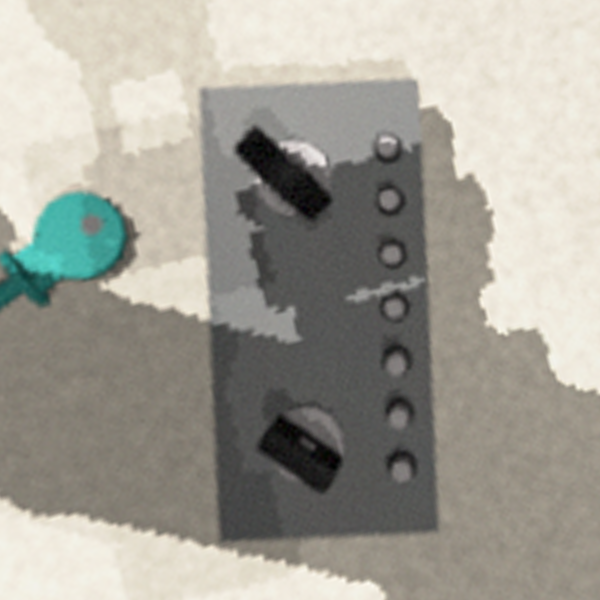

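drive_tool(
  increments=[
    [[0,0,0,0,0,0,-0.056],[0,0,0,0,0,0,-0.056],[0,0,0,0,0,0,-0.056],[0,0,0,0,0,0,-0.056],[0,0,0,0,0,0,-0.056]],
  ],
)

```text
time_s: 2.82
position: [0.5176, -0.2555, 0.2387]
ee_rot: [-180.0, 0.1, 63.3]
wrist_force: [0.1, -0.1, -0.1]
width: 0.0441
```

drive_tool(
  increments=[
    [[0,0,0,0,0,0,-0.056],[0,0,0,0,0,0,-0.056],[0,0,0,0,0,0,-0.056],[0,0,0,0,0,0,-0.056],[0,0,0,0,0,0,-0.056]],
  ],
)

```text
time_s: 3.45
position: [0.5176, -0.2556, 0.2387]
ee_rot: [-179.9, 0.0, 113.7]
wrist_force: [-0.5, 0.8, 0.3]
width: 0.044
```

drive_tool(
  increments=[
    [[0,0,0,0,0,0,-0.056],[0,0,0,0,0,0,-0.056],[0,-0.2,0.5,0.4,0,0,0],[0,0,0,0.2,0,0,0],[0,0,0,0,0,0,0]],
  ],
)

```text
time_s: 4.08
position: [0.5631, -0.2362, 0.1797]
ee_rot: [-179.8, -0.2, 133.6]
wrist_force: [-0.1, 0.2, -0.5]
width: 0.0438
```

```bash
cat > look.py <<'E'
from h import *
import sys
n=sys.argv[1]; z=float(sys.argv[2]); cx,cy,hf=map(float,sys.argv[3:6])
T,s=tool(); print(s['time_s'],s['position'],s['ee_rot'],np.round(s['joints'],1),s['width'],s['wrist_force'])
im,d=capture('wrist'); save(n,im); np.savez(n+'.npz',T=T,im=im,d=d)
save(n+'td',topdown(T,im,z,cx,cy,hf))
for q in sys.argv[6:]:
    q,zz=q.split(':')
    for r in nets.tip_of('wrist',q)[:3]:
        print(q,round(r['conf'],2),np.round(r['centre'],1),np.round(wplane(T,*r['centre'],float(zz)),4))
E
python3 look.py w2 .09 .555 -.212 .05 key_head:.078 cabinet_key_head:.066
```

```text
4.075 [ 0.56312137 -0.23617937  0.17967119] [-179.83861205   -0.18196195  133.62256713] [ 42.   34.9 -33.3  95.6  22.2  56.5  44.5] 0.04382291856765769 [-0.11178411  0.21126362 -0.48212186]
key_head 0.95 [421.9 114.3] [ 0.5729 -0.1283  0.078 ]
key_head 0.78 [258.7 112.8] [ 0.4774 -0.2197  0.078 ]
key_head 0.74 [334.8 171.6] [ 0.5552 -0.2129  0.078 ]
cabinet_key_head 0.86 [268.  237.5] [ 0.5561 -0.3014  0.066 ]
```

View pics/w2.png

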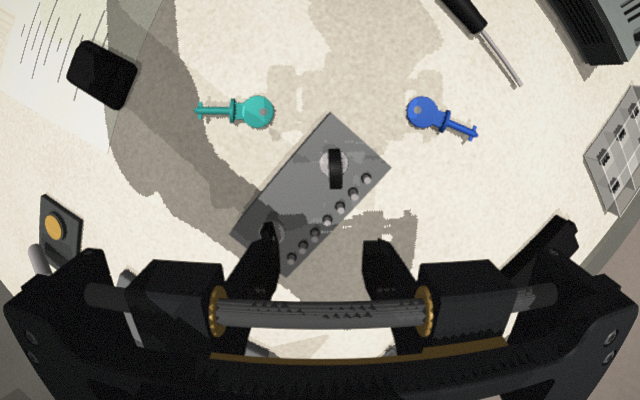

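View pics/w2td.png

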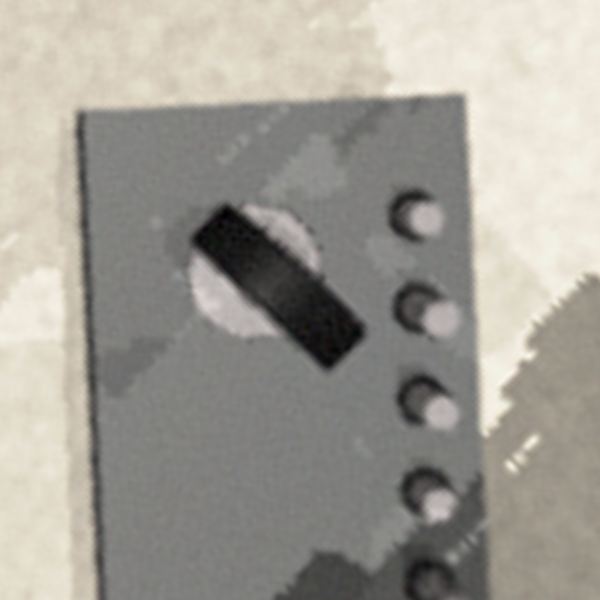

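```bash
cat >> h.py <<'E'
def wcloud(f):
    c=calibration('wrist'); T=f['T']; d=f['d']; v,u=np.mgrid[:400,:640]
    a=(u-c['cx']);b=(v-c['cy']);r=np.hypot(a,b);th=r/c['fx'];t=np.tan(np.minimum(th,1.4))/np.maximum(r,1e-9)
    P=np.stack([a*t*d,b*t*d,d],-1); M=T@np.array(c['mount']); return P@M[:3,:3].T+M[:3,3]
E
python3 - <<'E'
from h import *
f=np.load('w2.npz'); P=wcloud(f); im=f['im']
m=(np.abs(P[...,0]-.554)<.022)&(np.abs(P[...,1]+.211)<.022)&(P[...,2]>.064)&(f['d']>0)
Q=P[m]; print(m.sum(),Q.min(0),Q.max(0))
t=Q[Q[:,2]>.085]; 
for t in (Q,Q[Q[:,2]>.085]):
    (c,sz,a)=cv2.minAreaRect((t[:,:2]*1000).astype(np.float32)); print(c,sz,a)
    e,w=np.linalg.eigh(np.cov(t[:,:2].T)); print(t.mean(0),np.degrees(np.arctan2(w[1,1],w[0,1])))
# stand top collar
m=(np.abs(P[...,0]-.554)<.03)&(np.abs(P[...,1]+.211)<.03)&(P[...,2]>.045)&(P[...,2]<.06)&(f['d']>0)
print(np.percentile(P[m][:,2],[5,50,95]))
E
```

```text
19807 [ 0.53201992 -0.23299792  0.07752095] [ 0.57599823 -0.18901091  0.28765225]
(553.9789428710938, -211.03131103515625) (56.75055694580078, 32.94345474243164) 22.205421447753906
[ 0.55694019 -0.21131738  0.26503118] 45.09372788418252
(553.9774169921875, -211.03567504882812) (57.10930633544922, 32.394405364990234) 23.102148056030273
[ 0.55696927 -0.21133717  0.26542078] 45.12445076681834
[0.04848216 0.04969933 0.05337462]
```

Run:
```python
from h import *
f=np.load('w2.npz'); P=wcloud(f); im=f['im']
m=(np.abs(P[...,0]-.554)<.022)&(np.abs(P[...,1]+.211)<.022)&(P[...,2]>.064)&(P[...,2]<.11)&(f['d']>0)
Q=P[m]; print(m.sum(),Q.min(0),Q.max(0))
for t in (Q,Q[Q[:,2]>.088]):
    (c,sz,a)=cv2.minAreaRect((t[:,:2]*1000).astype(np.float32)); print(c,sz,a)
    e,w=np.linalg.eigh(np.cov(t[:,:2].T)); print(t.mean(0),np.degrees(np.arctan2(w[1,1],w[0,1])))
m=(np.abs(P[...,0]-.554)<.03)&(np.abs(P[...,1]+.211)<.03)&(P[...,2]>.0515)&(P[...,2]<.06)&(f['d']>0)
print(P[m].mean(0), m.sum(), cv2.minEnclosingCircle((P[m][:,:2]*1000).astype(np.float32)))
```

```text
562 [ 0.5377428  -0.22362306  0.07752095] [ 0.56758422 -0.19709926  0.09621635]
(552.7249755859375, -210.68386840820312) (11.094803810119629, 32.297664642333984) 44.075096130371094
[ 0.55135683 -0.20952933  0.09078762] 137.3919405688651
(552.4019165039062, -210.37564086914062) (11.011817932128906, 26.4941463470459) 44.35343551635742
[ 0.55228588 -0.21038433  0.09237787] 136.82811599296352
[ 0.55683015 -0.21265089  0.0539692 ] 309 ((555.0038452148438, -213.4306640625), 37.68964385986328)
```

drive_tool(
  increments=[
    [[-0.35,0.24,0.12,0,0,0,-0.016],[-0.35,0,0,0,0,0,0],[-0.35,0,0,0.4,0,0,0],[-0.35,0,0,0.2,0,0,0],[-0.35,0,0,0,0,0,0]],
  ],
)

```text
time_s: 4.85
position: [0.5566, -0.2098, 0.1204]
ee_rot: [-179.9, -0.1, 136.5]
wrist_force: [-0.4, 0.3, -0.0]
width: 0.0288
```

```bash
python3 look.py w3 .09 .555 -.212 .05 key_head:.078
```

```text
4.85 [ 0.55657381 -0.20984056  0.12042544] [-1.79922622e+02 -1.17156852e-01  1.36543027e+02] [ 39.5  38.  -32.3 100.1  25.6  49.5  42.2] 0.028752548174405184 [-0.38621249  0.33151711 -0.01256275]
key_head 0.96 [429.1 146.6] [ 0.5653 -0.1246  0.078 ]
key_head 0.72 [230.2 136.8] [ 0.4749 -0.2116  0.078 ]
key_head 0.65 [316.8 222.2] [ 0.553  -0.2113  0.078 ]
```

View pics/w3.png

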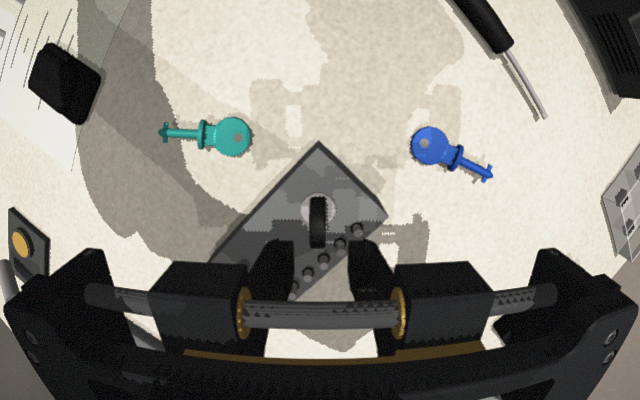

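drive_tool(
  increments=[
    [[-0.35,0.015,-0.03,0.0,0,0,0],[-0.35,0,0,0.3,0,0,0],[-0.35,0,0,0.28,0,0,0],[-0.35,0,0,0,0,0,0]],
  ],
)

```text
time_s: 5.45
position: [0.5531, -0.2103, 0.0626]
ee_rot: [-179.9, -0.1, 136.6]
wrist_force: [0.7, 0.6, 0.6]
width: 0.0289
```

```bash
python3 look.py w4 .09 .555 -.212 .05 key_head:.078; python3 -c "
from h import *
im,d=capture('side'); save('s4',cv2.resize(im[230:380,290:430],None,fx=4,fy=4,interpolation=cv2.INTER_CUBIC))"
```

```text
5.45 [ 0.55311754 -0.2103173   0.062559  ] [-1.79921918e+02 -1.35008327e-01  1.36601957e+02] [ 37.9  42.5 -29.7 101.8  28.9  43.7  39.8] 0.028890181678599768 [0.67638892 0.61654886 0.55734489]
key_head 0.87 [460.7 160.7] [ 0.5573 -0.1274  0.078 ]
key_head 0.83 [318.8 270.7] [ 0.5525 -0.2122  0.078 ]
key_head 0.8 [214.5 149.3] [ 0.4779 -0.2047  0.078 ]
```

View pics/w4.png

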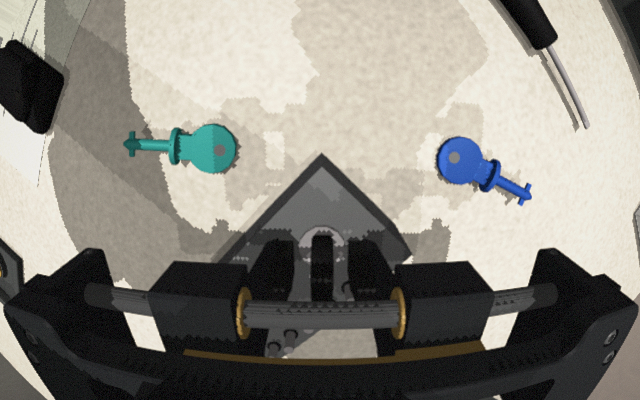

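View pics/s4.png

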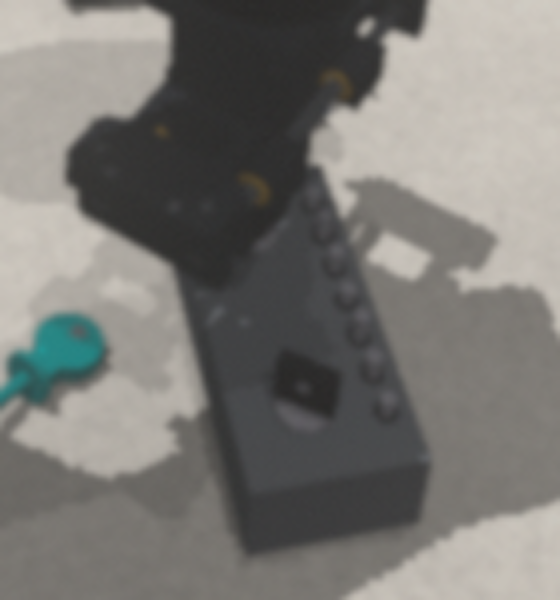

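The key is centred between the fingers (key column 322, finger gap 295–348), so I'll close.

drive_tool(
  increments=[
    [[-1,0,0,0,0,0,0],[-1,0,0,0,0,0,0],[-1,0,0,0,0,0,0],[-1,0,0,0,0,0,0]],
  ],
)

```text
time_s: 6.1
position: [0.5548, -0.2105, 0.0641]
ee_rot: [180.0, 0.1, 136.6]
wrist_force: [-2.1, 0.0, 5.6]
width: 0.0097
```

drive_tool(
  increments=[
    [[-1,0,0,-0.05,0,0,0],[-1,0,0,-0.25,0,0,0],[-1,0,0,-0.4,0,0,0],[-1,0,0,-0.3,0,0,0],[-1,0,0,0,0,0,0]],
  ],
)

```text
time_s: 6.72
position: [0.5557, -0.2106, 0.1656]
ee_rot: [179.9, 0.2, 136.6]
wrist_force: [0.4, -0.6, -0.9]
width: 0.0095
```

```bash
python3 look.py w5 .09 .555 -.212 .05 key_head:.178 key_nose:.1; python3 -c "
from h import *
for c,(a,b,w,h) in [('side',(270,130,160,150)),('scene',(130,100,180,150))]:
    im,d=capture(c); save(c[:2]+'5',cv2.resize(im[b:b+h,a:a+w],None,fx=4,fy=4,interpolation=cv2.INTER_CUBIC))"
```

```text
6.725 [ 0.55572026 -0.21064281  0.16561491] [179.90623219   0.2149694  136.60382204] [ 41.1  34.5 -34.2  99.   23.4  53.5  44.1] 0.009480545145236278 [ 0.41049887 -0.57890407 -0.89564337]
key_head 0.6 [316.6 264.8] [ 0.5531 -0.2122  0.178 ]
key_head 0.57 [247.1 129.2] [ 0.4847 -0.1887  0.178 ]
key_nose 0.81 [469.5 165.8] [ 0.6059 -0.1053  0.1   ]
key_nose 0.76 [314.4 218.2] [ 0.5556 -0.218   0.1   ]
key_nose 0.73 [180.5 125.4] [ 0.4377 -0.2398  0.1   ]
```

View pics/w5.png

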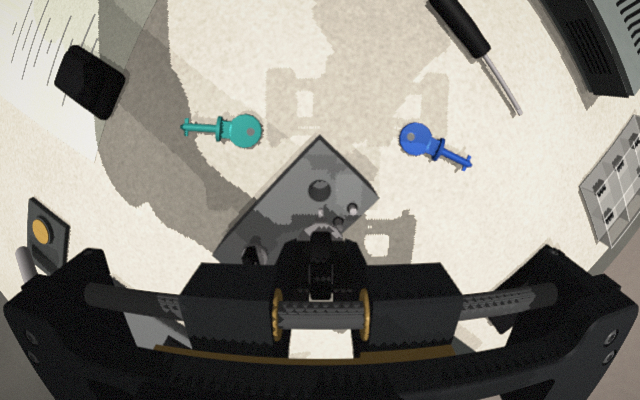

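View pics/si5.png

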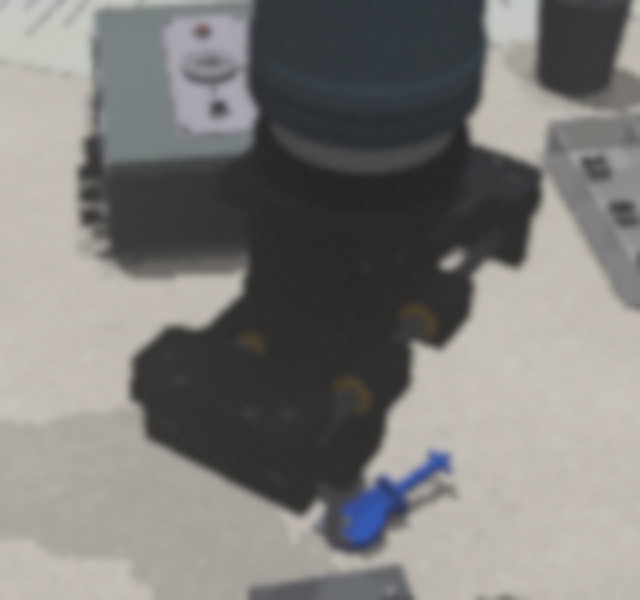

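View pics/sc5.png

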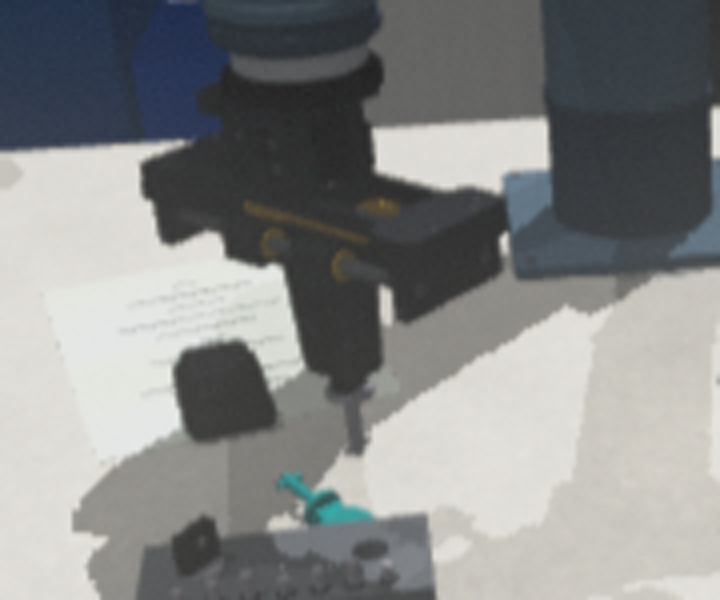

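The round key is out of its socket, which shows empty at (318,190), and it's in the gripper at 9.5 mm width. The square key stayed put. Next I'll travel to the supply.

drive_tool(
  increments=[
    [[-1,0,0,-0.35,0,0,0],[-1,0.33,0.45,0,0,0,0],[-1,0.33,0.45,0,0,0,0],[-1,0.33,0.45,0,0,0,0],[-1,0.33,0.45,0,0,0,0]],
  ],
)

```text
time_s: 7.6
position: [0.5816, 0.0127, 0.1974]
ee_rot: [-179.9, -0.1, 136.6]
wrist_force: [0.7, 0.4, -0.5]
width: 0.0097
```

drive_tool(
  increments=[
    [[-1,0.33,0.45,0,0,0,0],[-1,0.33,0.45,0,0,0,0],[-1,0.33,0.45,0,0,0,0],[-1,0.33,0.45,0,0,0,0],[-1,0,0,0,0,0,-0.049]],
  ],
)

```text
time_s: 8.22
position: [0.6076, 0.2398, 0.1976]
ee_rot: [179.9, -0.2, 146.1]
wrist_force: [-0.1, -0.4, -0.4]
width: 0.0096
```

drive_tool(
  increments=[
    [[-1,0,0,0,0,0,-0.049],[-1,0,0,0,0,0,-0.049],[-1,0,0,0,0,0,-0.049],[-1,0,0,0,0,0,0]],
  ],
)

```text
time_s: 8.72
position: [0.6094, 0.2323, 0.1971]
ee_rot: [-180.0, -0.1, 171.8]
wrist_force: [-0.3, 1.1, -0.1]
width: 0.0095
```

```bash
python3 look.py w6 .093 .56 .24 .06 keyhole:.093 supply:0; sleep 0; python3 -c "
from h import *
for n in ['keyhole']:
  for c in ['scene','side']:
    im,d=capture(c); save(c[:2]+'6',im)
    for r in nets.tip_of(c,n)[:2]: print(c,r['conf'],r['centre'],plane(c,*r['centre'],.093))"
```

```text
8.725 [0.60935586 0.23232078 0.19714697] [-1.79974427e+02 -1.12985859e-01  1.71811208e+02] [  3.8  40.9 -44.3  87.8  30.5  64.1  34.7] 0.009541470818864646 [-0.30499836  1.10161094 -0.10355751]
keyhole 0.6 [314.  141.8] [0.5615 0.2323 0.093 ]
supply 0.8 [320.  166.5] [0.601  0.2312 0.    ]
scene 0.95 [415.9, 201.2] [0.54979645 0.23815249 0.093     ]
side 0.9 [320.1, 146.7] [0.55606047 0.22819891 0.093     ]
```

View pics/w6.png

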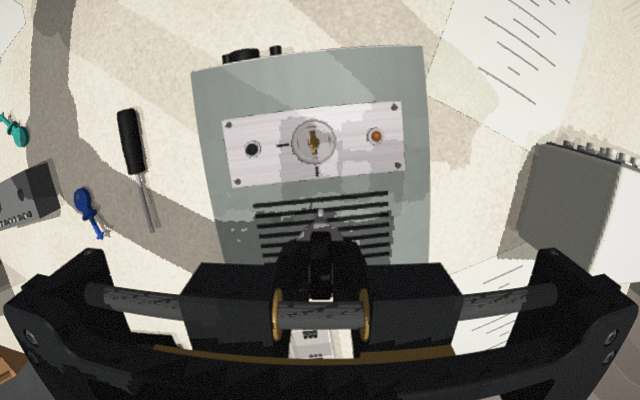

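View pics/w6td.png

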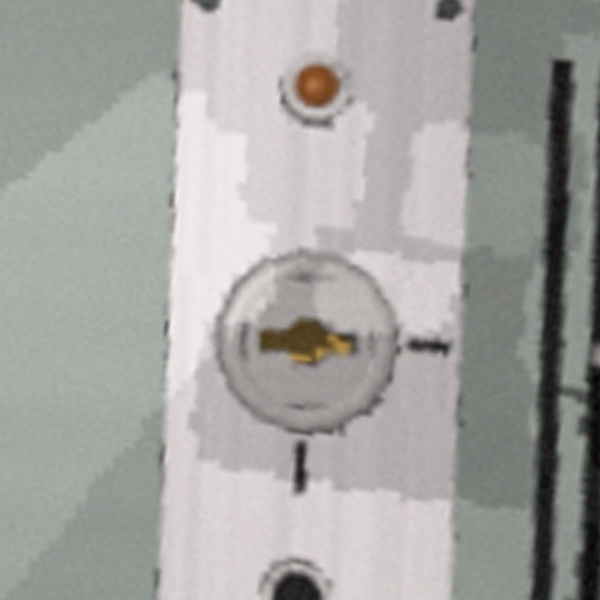

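The wrist view shows the keyhole cylinder at (314,142), with the slot along the tool's x. In the top-down view its centre is (308,341). Next I'll zoom in on the held key to measure where it sits in the tool.

Run:
```python
from h import *
f=np.load('w6.npz'); im=f['im']
save('w6z',cv2.resize(im[190:310,240:400],None,fx=5,fy=5,interpolation=cv2.INTER_CUBIC))
P=wcloud(f); Ti=np.linalg.inv(f['T']); Q=P@Ti[:3,:3].T+Ti[:3,3]
print('rows/col Q tool mm')
for v in range(200,310,4):
    print(v,[tuple(np.round(Q[v,u]*1000).astype(int)) for u in (300,308,316,320,324,332,340)])
```

```text
rows/col Q tool mm
200 [(np.int64(-5), np.int64(-20), np.int64(112)), (np.int64(-5), np.int64(-13), np.int64(113)), (np.int64(-5), np.int64(-6), np.int64(112)), (np.int64(-5), np.int64(-2), np.int64(112)), (np.int64(-5), np.int64(1), np.int64(112)), (np.int64(-5), np.int64(9), np.int64(114)), (np.int64(-5), np.int64(15), np.int64(112))]
204 [(np.int64(-9), np.int64(-20), np.int64(113)), (np.int64(-9), np.int64(-13), np.int64(113)), (np.int64(-9), np.int64(-6), np.int64(114)), (np.int64(-8), np.int64(-2), np.int64(112)), (np.int64(-9), np.int64(1), np.int64(114)), (np.int64(-9), np.int64(9), np.int64(113)), (np.int64(-9), np.int64(16), np.int64(113))]
208 [(np.int64(-12), np.int64(-20), np.int64(112)), (np.int64(-12), np.int64(-13), np.int64(112)), (np.int64(-12), np.int64(-6), np.int64(112)), (np.int64(11), np.int64(-2), np.int64(47)), (np.int64(-12), np.int64(1), np.int64(111)), (np.int64(-12), np.int64(9), np.int64(111)), (np.int64(-12), np.int64(16), np.int64(111))]
212 [(np.int64(-15), np.int64(-20), np.int64(111)), (np.int64(-15), np.int64(-13), np.int64(111)), (np.int64(-16), n
[... 7051 characters left out ...]
(14), np.int64(198)), (np.int64(3), np.int64(6), np.int64(-43))]
304 [(np.int64(27), np.int64(-7), np.int64(-78)), (np.int64(26), np.int64(-5), np.int64(-77)), (np.int64(26), np.int64(-3), np.int64(-77)), (np.int64(27), np.int64(-1), np.int64(-78)), (np.int64(26), np.int64(0), np.int64(-78)), (np.int64(26), np.int64(2), np.int64(-77)), (np.int64(26), np.int64(4), np.int64(-77))]
308 [(np.int64(26), np.int64(-7), np.int64(-79)), (np.int64(25), np.int64(-5), np.int64(-78)), (np.int64(26), np.int64(-3), np.int64(-79)), (np.int64(26), np.int64(-1), np.int64(-79)), (np.int64(27), np.int64(0), np.int64(-80)), (np.int64(26), np.int64(2), np.int64(-79)), (np.int64(77), np.int64(-1), np.int64(-146))]
```

View pics/w6z.png

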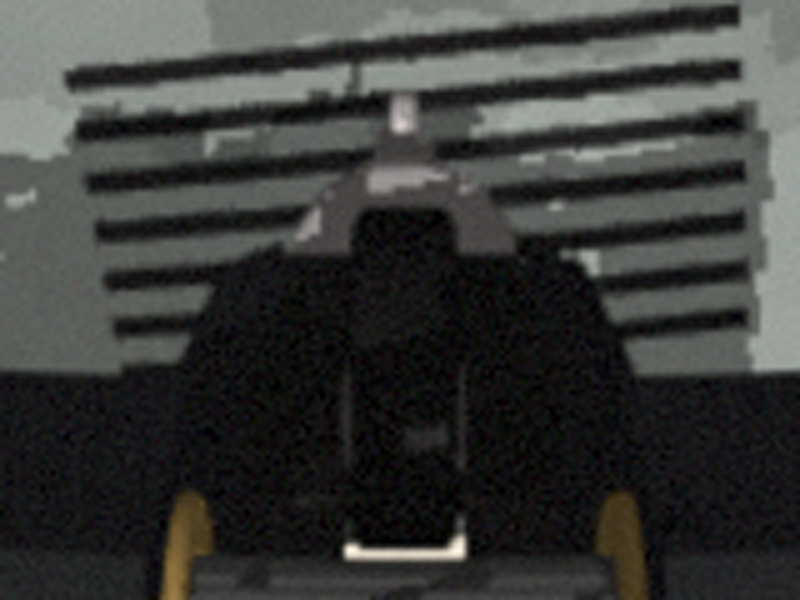

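Run:
```python
from h import *
np.set_printoptions(precision=5,suppress=True)
print(calibration('wrist')['mount']); print(calibration('wrist')['mount'])
f=np.load('w6.npz'); T=f['T'];print(T)
P=wcloud(f); Ti=np.linalg.inv(T); Q=P@Ti[:3,:3].T+Ti[:3,3]
def rep(m,n): q=Q[m]*1000; print(n,m.sum(),'min',np.percentile(q,2,0),'max',np.percentile(q,98,0),'mean',q.mean(0))
v,u=np.mgrid[:400,:640]; w=(u>295)&(u<345)&(f['d']>.02)
rep(w&(Q[...,2]>.040)&(Q[...,2]<.052)&(v>200)&(v<230),'bit')
rep(w&(Q[...,2]>.017)&(Q[...,2]<.040)&(v>200)&(v<232),'shank')
rep(w&(Q[...,2]>.006)&(Q[...,2]<.016)&(v>200)&(v<236)&(Q[...,0]>.004),'collar')
rep(w&(Q[...,2]<-.004)&(Q[...,2]>-.032)&(Q[...,0]>.0105),'head')
# keyhole cylinder: top-down edges
im=cv2.cvtColor(topdown(T,f['im'],.093,.5616,.232,.03),cv2.COLOR_RGB2BGR); cv2.imwrite('pics/w6kh.png',im)
g=cv2.cvtColor(im,cv2.COLOR_BGR2GRAY)
print(cv2.HoughCircles(cv2.GaussianBlur(g,(0,0),4),cv2.HOUGH_GRADIENT,2,100,param1=60,param2=30,minRadius=160,maxRadius=210))
```

```text
[[-0.00038 -0.95392 -0.30007  0.07747]
 [ 1.       0.00007 -0.00149 -0.00121]
 [ 0.00145 -0.30007  0.95391 -0.14554]
 [ 0.       0.       0.       1.     ]]
[[-0.00038 -0.95392 -0.30007  0.07747]
 [ 1.       0.00007 -0.00149 -0.00121]
 [ 0.00145 -0.30007  0.95391 -0.14554]
 [ 0.       0.       0.       1.     ]]
[[-0.9898   0.14243 -0.00202  0.60936]
 [ 0.14244  0.9898  -0.00016  0.23232]
 [ 0.00197 -0.00045 -1.       0.19715]
 [ 0.       0.       0.       1.     ]]
bit 83 min [ 3.2559  -5.09944 40.18311] max [10.61975  2.09575 48.51945] mean [ 6.33022 -1.49861 44.5634 ]
shank 9 min [ 5.00142 -3.62565 38.4159 ] max [ 5.6969   0.65159 39.43398] mean [ 5.23542 -1.45202 39.02465]
collar 379 min [  7.23438 -11.9452    9.5783 ] max [14.29942  9.03887 14.4866 ] mean [11.0313  -1.59811 11.20471]
head 705 min [ 10.73119  -6.11319 -27.72117] max [18.65655  3.25383 -8.23768] mean [ 15.24303  -1.42746 -20.89794]
None
```

View pics/w6kh.png

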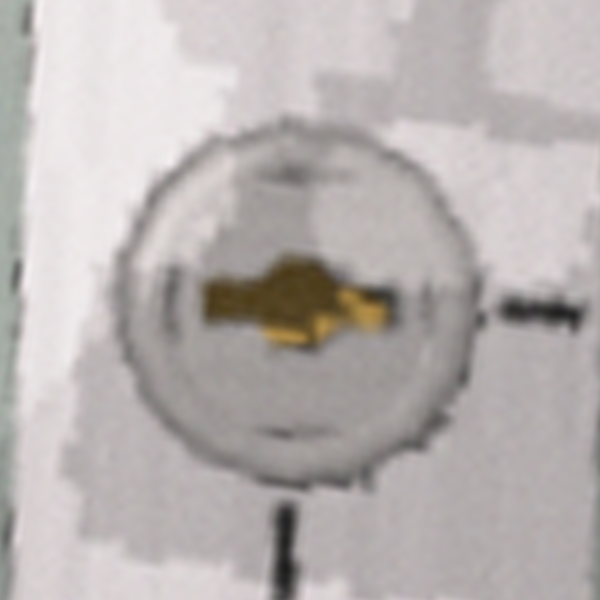

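drive_tool(
  increments=[
    [[-1,0,0,0,0,0,-0.0344],[-1,0.16,0,0,0,0,0],[-1,0,0,0.3,0,0,0],[-1,0,0,0.13,0,0,0],[-1,0,0,0,0,0,0]],
  ],
)

```text
time_s: 9.7
position: [0.5934, 0.2328, 0.1546]
ee_rot: [-180.0, -0.1, 178.1]
wrist_force: [-0.6, -0.0, 0.4]
width: 0.01
```

```bash
cat > meas.py <<'E'
from h import *
import sys
np.set_printoptions(precision=4,suppress=True)
n=sys.argv[1]
im,d=capture('wrist'); T,s=tool(); f=dict(T=T,im=im,d=d)
print(s['time_s'],s['position'],s['ee_rot'],np.round(s['joints'],1),s['width'],s['wrist_force'],calibration('wrist')['mount'][:,3])
P=wcloud(f); Ti=np.linalg.inv(T); Q=P@Ti[:3,:3].T+Ti[:3,3]
def rep(m,n): q=Q[m]*1000; print(n,m.sum(),'min',np.percentile(q,3,0),'max',np.percentile(q,97,0),'mean',q.mean(0))
v,u=np.mgrid[:400,:640]; w=(u>295)&(u<345)&(d>.02)
rep(w&(Q[...,2]>.041)&(Q[...,2]<.049)&(v>200)&(v<230),'bit')
rep(w&(Q[...,2]>.006)&(Q[...,2]<.016)&(v>200)&(v<236)&(Q[...,0]>.004),'collar')
rep(w&(Q[...,2]<-.004)&(Q[...,2]>-.032)&(Q[...,0]>.0105),'head')
# tool-aligned ortho view of hole: image right = tool y, up = tool x ; z plane world .093
c=calibration('wrist'); M=np.linalg.inv(np.array(c['mount']))
def ortho(z,x0,y0,half,nn=600):
    g=(np.arange(nn)+.5)/nn*2-1
    Y,X=np.meshgrid(y0+g*half,x0-g*half); Z=np.full_like(X,T[2,3]-z)
    p=np.stack([X,Y,Z],-1)@M[:3,:3].T+M[:3,3]
    rr=np.hypot(p[...,0],p[...,1]);th=np.arctan2(rr,p[...,2]);k=c['fx']*th/np.maximum(rr,1e-9)
    return cv2.remap(im,(c['cx']+k*p[...,0]).astype(np.float32),(c['cy']+k*p[...,1]).astype(np.float32),cv2.INTER_CUBIC)
x0=float(sys.argv[2])
save(n,im); save(n+'o',ortho(.093,x0,0,.03))
save(n+'z',cv2.resize(im[150:300,240:400],None,fx=4,fy=4,interpolation=cv2.INTER_CUBIC))
for r in nets.tip_of('wrist','keyhole')[:2]:
    p=Ti[:3,:3]@wplane(T,*r['centre'],.093)+Ti[:3,3]; print('keyhole',r['conf'],r['centre'],p*1000)
E
python3 meas.py w7 .03
```

```text
9.75 [0.594  0.2332 0.1556] [179.9946  -0.0152 178.0609] [  3.9  42.7 -44.5  91.9  33.4  59.5  37.7] 0.009556792127372524 [0.4644 0.5893 0.0222] [ 0.0776 -0.0012 -0.1455  1.    ]
bit 76 min [ 3.5566 -4.9644 41.8243] max [10.8576  1.4805 47.8492] mean [ 6.5865 -1.5096 44.8615]
collar 384 min [  7.5326 -11.6233   9.6358] max [14.4662  8.5464 14.5153] mean [11.2269 -1.5277 11.2198]
head 722 min [ 10.8591  -6.079  -27.6653] max [18.593   3.1783 -9.181 ] mean [ 15.3558  -1.4707 -21.0007]
keyhole 0.9 [317.5, 174.3] [29.8218 -3.603  62.5637]
```

View pics/w7z.png

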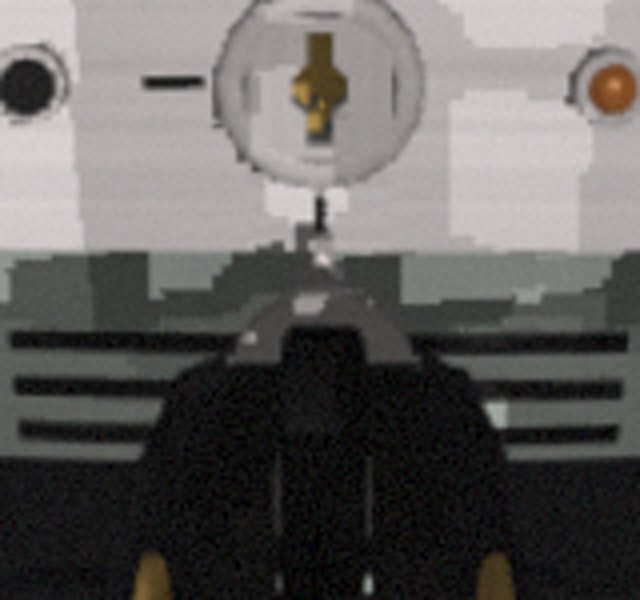

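View pics/w7o.png

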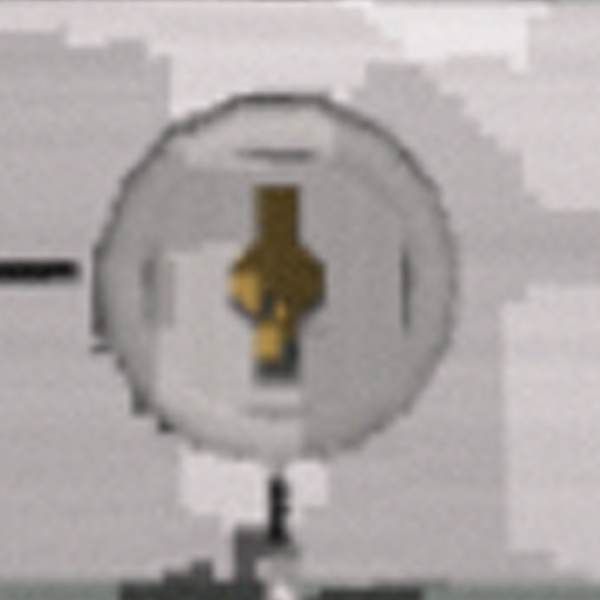

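Slot and key are parallel. In tool coordinates the hole is about (31.5, −2.3) mm and the key axis about (0.6, −1.5) mm. I'll shift over it and descend gently.

drive_tool(
  increments=[
    [[-1,0.31,-0.008,0,0,0,0],[-1,0,0,0,0,0,0],[-1,0,0,0.08,0,0,0],[-1,0,0,0,0,0,0]],
  ],
)

```text
time_s: 10.3
position: [0.5634, 0.2329, 0.1469]
ee_rot: [-180.0, -0.0, 178.0]
wrist_force: [-1.1, -0.3, -0.2]
width: 0.01
```

```bash
python3 meas.py w8 .03;  python3 -c "
from h import *
for c,(a,b,w,h) in [('side',(250,70,150,120)),('scene',(350,140,150,120))]:
    im,d=capture(c); save(c[:2]+'8',cv2.resize(im[b:b+h,a:a+w],None,fx=4,fy=4,interpolation=cv2.INTER_CUBIC))"
```

```text
10.35 [0.5633 0.2331 0.1471] [-179.9917   -0.0144  178.0319] [  4.2  40.9 -44.8  96.7  33.6  56.7  35.3] 0.009716134844790081 [ 0.4156  0.8577 -0.8418] [ 0.0776 -0.0012 -0.1455  1.    ]
bit 76 min [ 3.392  -4.9593 41.8008] max [10.8123  1.4868 48.4281] mean [ 6.5726 -1.5267 44.97  ]
collar 381 min [  7.4515 -11.6636   9.622 ] max [14.4358  8.5642 14.3863] mean [11.2026 -1.5646 11.2463]
head 724 min [ 10.8789  -6.0712 -27.6465] max [18.5451  3.1941 -9.2885] mean [ 15.323   -1.4772 -21.0792]
keyhole 0.97 [320.2, 217.4] [ 1.3625 -1.7418 54.0622]
keyhole 0.62 [322.4, 218.7] [ 0.4012 -0.2232 54.0617]
```

View pics/w8z.png

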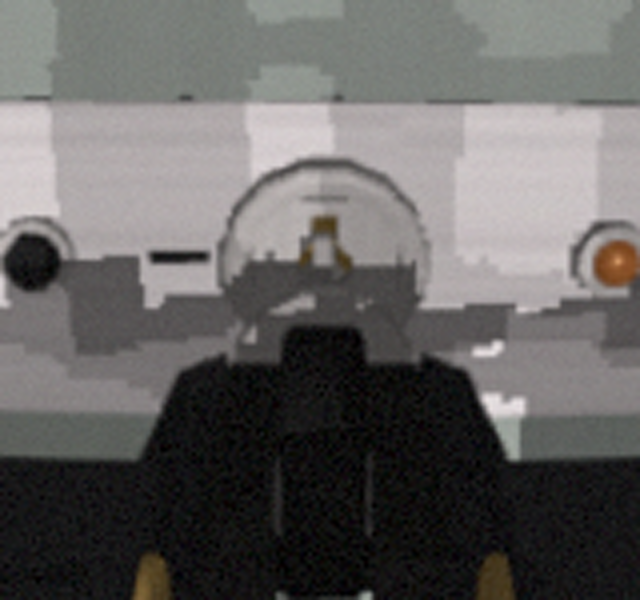

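View pics/sc8.png

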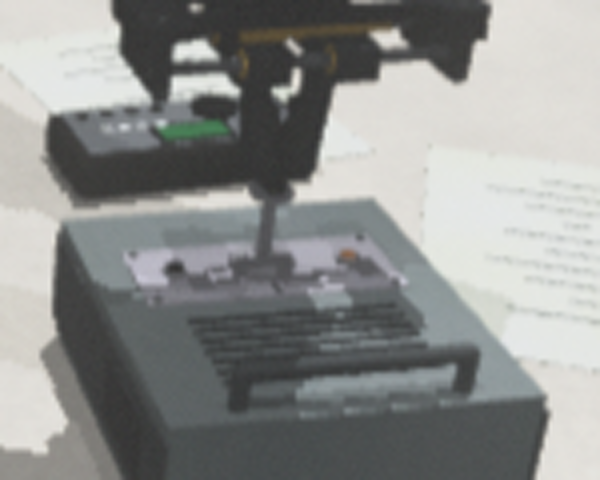

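drive_tool(
  increments=[
    [[-1,0,0.004,0,0,0,0],[-1,0,0,0.05,0,0,0],[-1,0,0,0,0,0,0]],
  ],
)

```text
time_s: 10.88
position: [0.5625, 0.2335, 0.1419]
ee_rot: [-180.0, -0.0, 178.1]
wrist_force: [0.2, -1.0, -1.7]
width: 0.01
```

drive_tool(
  increments=[
    [[-1,0,0,0.05,0,0,0],[-1,0,0,0,0,0,0]],
  ],
)

```text
time_s: 11.12
position: [0.5626, 0.2335, 0.1369]
ee_rot: [-180.0, -0.0, 178.1]
wrist_force: [0.0, -1.1, -1.9]
width: 0.0094
```

```bash
python3 meas.py w9 .03
```

```text
11.175 [0.5627 0.2336 0.1371] [-179.9815   -0.0251  178.0764] [  3.8  41.6 -44.4  97.   34.2  55.8  34.8] 0.00987333361654474 [ 1.0252 -1.2225 -0.4217] [ 0.0776 -0.0012 -0.1455  1.    ]
bit 1111 min [ -2.0141 -16.9414  43.1029] max [15.9254 13.2799 46.0218] mean [ 7.7648 -1.9109 44.4419]
collar 381 min [  7.5194 -11.7028   9.5504] max [14.4225  8.5304 14.4048] mean [11.1887 -1.6479 11.1858]
head 715 min [ 10.7959  -6.0796 -27.5398] max [18.5992  3.1759 -9.0739] mean [ 15.3654  -1.4908 -20.996 ]
```

View pics/w9z.png

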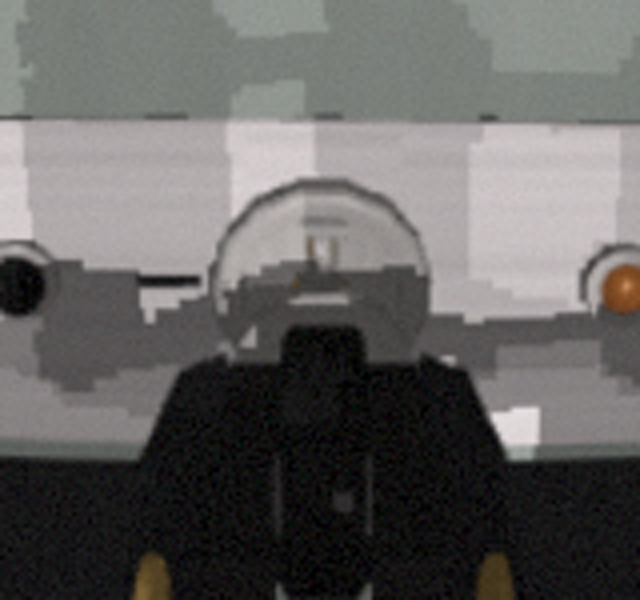

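The bit is in the slot with almost no force. I'll go down to the first pin pair at about 10.5 mm.

drive_tool(
  increments=[
    [[-1,0,0,0.04,0,0,0],[-1,0,0,0.02,0,0,0],[-1,0,0,0,0,0,0]],
  ],
)

```text
time_s: 11.6
position: [0.5627, 0.2337, 0.1312]
ee_rot: [-180.0, -0.0, 178.1]
wrist_force: [0.8, 0.0, -1.5]
width: 0.0098
```

drive_tool(
  increments=[
    [[-1,0,0,0.01,0,0,0],[-1,0,0,0,0,0,0]],
  ],
)

```text
time_s: 11.85
position: [0.5629, 0.2338, 0.1306]
ee_rot: [180.0, 0.0, 178.1]
wrist_force: [0.6, -0.2, 0.6]
width: 0.0099
```

drive_tool(
  increments=[
    [[-1,0,0,0.01,0,0,0],[-1,0,0,0,0,0,0]],
  ],
)

```text
time_s: 12.1
position: [0.5631, 0.234, 0.1299]
ee_rot: [180.0, 0.0, 178.1]
wrist_force: [-0.4, -0.8, 4.5]
width: 0.01
```

drive_tool(
  increments=[
    [[-1,0,0,0.005,0,0,-0.05],[-1,0,0,0,0,0,-0.05],[-1,0,0,0,0,0,0]],
  ],
)

```text
time_s: 12.48
position: [0.5625, 0.2337, 0.1285]
ee_rot: [180.0, -0.1, -164.0]
wrist_force: [0.1, -0.4, -0.8]
width: 0.0099
```

drive_tool(
  increments=[
    [[-1,0,0,0.02,0,0,0],[-1,0,0,0,0,0,0]],
  ],
)

```text
time_s: 12.72
position: [0.5626, 0.2336, 0.1266]
ee_rot: [-180.0, -0.0, -164.0]
wrist_force: [0.4, 0.3, -1.2]
width: 0.01
```

```bash
python3 -c "
from h import *
s=monitor.read_state();print(s['wrist_force'],s['moment'],s['position'],s['ee_rot'],s['width'])"
```

```text
[ 0.38644076  0.33530912 -1.21336601] [ 0.09487432 -0.08583371 -0.02973981] [0.56255932 0.23363012 0.12658202] [-1.79984885e+02 -3.59750079e-02 -1.64008635e+02] 0.009958533235486127
```

drive_tool(
  increments=[
    [[-1,0,0,0.035,0,0,0],[-1,0,0,0.01,0,0,0],[-1,0,0,0,0,0,0]],
  ],
)

```text
time_s: 13.1
position: [0.5627, 0.2337, 0.1224]
ee_rot: [-180.0, -0.0, -163.9]
wrist_force: [0.0, 0.2, 0.2]
width: 0.0096
```

drive_tool(
  increments=[
    [[-1,0,0,0,0,0,0.05],[-1,0,0,0,0,0,0.05],[-1,0,0,0.005,0,0,0.05],[-1,0,0,0.005,0,0,0.05],[-1,0,0,0,0,0,0]],
  ],
)

```text
time_s: 13.72
position: [0.563, 0.2336, 0.1215]
ee_rot: [-180.0, 0.0, 160.2]
wrist_force: [0.4, 0.2, -1.1]
width: 0.0094
```

drive_tool(
  increments=[
    [[-1,0,0,0.01,0,0,0],[-1,0,0,0,0,0,0]],
  ],
)

```text
time_s: 13.98
position: [0.5629, 0.2335, 0.1203]
ee_rot: [-180.0, -0.0, 160.2]
wrist_force: [1.1, -1.2, -0.2]
width: 0.0098
```

drive_tool(
  increments=[
    [[-1,0,0,0.02,0,0,0],[-1,0,0,0.02,0,0,0],[-1,0,0,0.01,0,0,0],[-1,0,0,0,0,0,0]],
  ],
)

```text
time_s: 14.48
position: [0.5629, 0.2336, 0.1152]
ee_rot: [-180.0, 0.0, 160.1]
wrist_force: [0.3, -2.7, -0.6]
width: 0.0099
```

drive_tool(
  increments=[
    [[-1,0,0,0,0,0,-0.05],[-1,0,0,0,0,0,-0.05],[-1,0,0,0,0,0,0]],
  ],
)

```text
time_s: 14.85
position: [0.5625, 0.2335, 0.1148]
ee_rot: [-180.0, -0.1, 178.0]
wrist_force: [1.7, -0.2, -5.3]
width: 0.0099
```

drive_tool(
  increments=[
    [[-1,0,0,0.02,0,0,0],[-1,0,0,0,0,0,0]],
  ],
)

```text
time_s: 15.1
position: [0.5628, 0.2339, 0.1135]
ee_rot: [-180.0, 0.0, 178.0]
wrist_force: [0.8, -0.6, -1.4]
width: 0.0098
```

drive_tool(
  increments=[
    [[-1,0,0,0.015,0,0,0],[-1,0,0,0,0,0,0]],
  ],
)

```text
time_s: 15.35
position: [0.5629, 0.234, 0.112]
ee_rot: [180.0, 0.0, 178.1]
wrist_force: [1.4, -0.2, -1.0]
width: 0.0097
```

drive_tool(
  increments=[
    [[-1,0,0,0.015,0,0,0],[-1,0,0,0,0,0,0]],
  ],
)

```text
time_s: 15.6
position: [0.5628, 0.2338, 0.1104]
ee_rot: [180.0, 0.0, 178.1]
wrist_force: [1.2, -0.7, -1.0]
width: 0.0094
```

drive_tool(
  increments=[
    [[-1,0,0,0.02,0,0,0],[-1,0,0,0.01,0,0,0],[-1,0,0,0,0,0,0]],
  ],
)

```text
time_s: 15.98
position: [0.5627, 0.2337, 0.1072]
ee_rot: [-180.0, -0.0, 178.1]
wrist_force: [2.0, -1.2, -0.7]
width: 0.0098
```

drive_tool(
  increments=[
    [[-1,0,0,0.01,0,0,0],[-1,0,0,0,0,0,0]],
  ],
)

```text
time_s: 16.23
position: [0.5628, 0.2337, 0.1072]
ee_rot: [-180.0, 0.0, 178.1]
wrist_force: [-1.6, -1.3, 6.9]
width: 0.0096
```

```bash
python3 meas.py w10 .03
```

```text
16.275 [0.5628 0.2337 0.1072] [-179.9656    0.0059  178.0742] [  2.9  43.8 -43.   97.9  36.2  53.1  33.3] 0.009627279706587295 [-2.0525 -1.9332  6.735 ] [ 0.0776 -0.0012 -0.1455  1.    ]Traceback (most recent call last):
  File "meas.py", line 10, in <module>
    rep(w&(Q[...,2]>.041)&(Q[...,2]<.049)&(v>200)&(v<230),'bit')
    ~~~^^^^^^^^^^^^^^^^^^^^^^^^^^^^^^^^^^^^^^^^^^^^^^^^^^^^^^^^^
  File "meas.py", line 8, in rep
    def rep(m,n): q=Q[m]*1000; print(n,m.sum(),'min',np.percentile(q,3,0),'max',np.percentile(q,97,0),'mean',q.mean(0))
                                                     ~~~~~~~~~~~~~^^^^^^^
    return _quantile_unchecked(
        a, q, axis, out, overwrite_input, method, keepdims, weights)
    return _ureduce(a,
                    func=_quantile_ureduce_func,
    ...<5 lines>...
                    overwrite_input=overwrite_input,
                    method=method)
    r = func(a, **kwargs)
    result = _quantile(arr,
                       quantiles=q,
    ...<2 lines>...
                       out=out,
                       weights=wgt)
    slices_having_nans = np.isnan(arr[-1, ...])
                                  ~~~^^^^^^^^^
IndexError: index -1 is out of bounds for axis 0 with size 0
```

```bash
sed -i 's/def rep(m,n): q=Q\[m\]\*1000;/def rep(m,n):\n  q=Q[m]*1000\n  if len(q):/' meas.py; sed -i "s/rep(w&(Q\[...,2\]>.006)/Zc=Q[...,2]*1000; print(np.round(Zc[205:240:2,[290,305,320,335,350]],0).tolist())\nrep(w\&(Q[...,2]>.006)/" meas.py; python3 meas.py w10 .03
```

```text
16.325 [0.5627 0.2337 0.1072] [-179.9663    0.0034  178.0776] [  2.9  43.8 -43.   97.9  36.2  53.1  33.3] 0.009878157857301671 [-1.5511 -2.9006  7.6361] [ 0.0776 -0.0012 -0.1455  1.    ]
[[21.0, 20.0, 22.0, 20.0, 22.0], [20.0, 21.0, 20.0, 21.0, 22.0], [22.0, 22.0, 21.0, 21.0, 22.0], [23.0, 22.0, 17.0, 22.0, 22.0], [21.0, 21.0, 15.0, 21.0, 23.0], [21.0, 17.0, 14.0, 16.0, 21.0], [21.0, 15.0, 15.0, 14.0, 21.0], [22.0, 15.0, 15.0, 15.0, 21.0], [22.0, 14.0, 14.0, 14.0, 21.0], [22.0, 14.0, 13.0, 15.0, 23.0], [22.0, 15.0, 11.0, 15.0, 21.0], [21.0, 12.0, 11.0, 11.0, 21.0], [21.0, 11.0, 11.0, 10.0, 21.0], [20.0, 11.0, 10.0, 11.0, 22.0], [16.0, 10.0, -12.0, 11.0, 20.0], [15.0, 11.0, -13.0, 10.0, 17.0], [15.0, 10.0, -14.0, 11.0, 16.0], [14.0, 10.0, -17.0, 11.0, 15.0]]
collar 880 min [  7.3766 -14.2131   9.8747] max [18.142  10.6382 15.6759] mean [12.7171 -1.8742 13.1352]
head 724 min [ 10.835   -6.0854 -27.7235] max [18.6943  3.1713 -9.1378] mean [ 15.3212  -1.5057 -21.1666]
```

View pics/w10z.png

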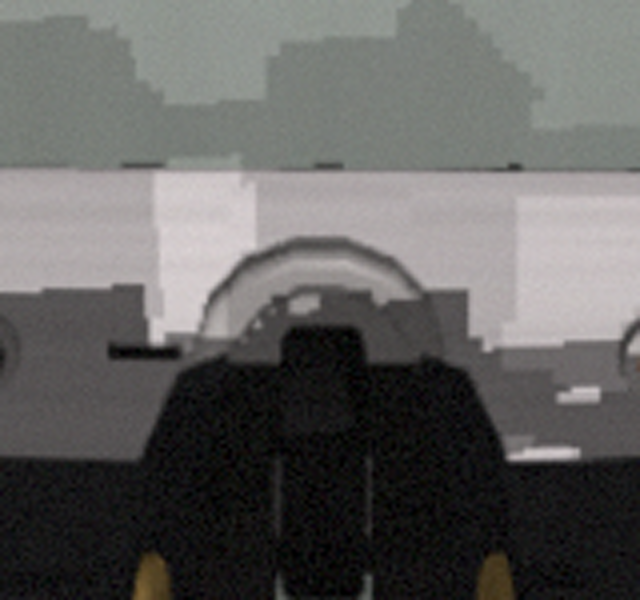

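The collar is seated: its top is at tool z 10.5 mm and the face at 14.5 mm, so it sits flush. Now I'll turn it clockwise.

drive_tool(
  increments=[
    [[-1,0,0,0.004,0,0,0.05],[-1,0,0,0,0,0,0.05],[-1,0,0,0,0,0,0.05],[-1,0,0,0,0,0,0.05],[-1,0,0,0,0,0,0]],
  ],
)

```text
time_s: 17.0
position: [0.5627, 0.233, 0.1072]
ee_rot: [-179.9, 0.1, 142.0]
wrist_force: [-2.3, -4.9, 10.8]
width: 0.0102
```

drive_tool(
  increments=[
    [[-1,0,0,0,0,0,0.05],[-1,0,0,0,0,0,0.05],[-1,0,0,0,0,0,0.05],[-1,0,0,0,0,0,0.05],[-1,0,0,0,0,0,0]],
  ],
)

```text
time_s: 17.62
position: [0.5622, 0.2327, 0.1071]
ee_rot: [-179.9, 0.1, 106.0]
wrist_force: [-5.4, -5.7, 13.6]
width: 0.0095
```

```bash
python3 -c "
from h import *
s=monitor.read_state();print(s['wrist_force'],s['moment'],s['position'],s['ee_rot'],s['joints'],s['width'])"
```

```text
[-5.44331907 -5.67131576 13.63076299] [-1.31488968  0.92104755  0.03187623] [0.56220332 0.23265725 0.10712935] [-1.79898317e+02  1.46012156e-01  1.05972802e+02] [ -7.8727288   38.94783967 -26.54571659  98.60070369  22.41065769
  47.91237859 -28.62293562] 0.009462067572415555
```

drive_tool(
  increments=[
    [[-1,0,0,0,0,0,0.05],[-1,0,0,0,0,0,0.05],[-1,0,0,0,0,0,0.02],[-1,0,0,0,0,0,0]],
  ],
)

```text
time_s: 18.12
position: [0.5618, 0.2327, 0.1072]
ee_rot: [-179.9, 0.2, 84.4]
wrist_force: [-6.0, -5.4, 14.0]
width: 0.0096
```

```bash
python3 -c "
from h import *
s=monitor.read_state();print(s['wrist_force'],s['moment'],s['position'],s['ee_rot'],s['joints'],s['width'])"; python3 meas.py w11 .03
```

```text
[-5.98080258 -5.42490949 14.00854134] [-1.37606803  1.21733094  0.0704019 ] [0.56181357 0.23265875 0.10715372] [-1.79912870e+02  1.75040821e-01  8.44471633e+01] [-11.4442345   37.95193113 -21.40773561  98.84858883  18.07259025
  46.79027551 -46.80957618] 0.0095831219602719
18.175 [0.5618 0.2326 0.1071] [-179.9082    0.1715   84.4747] [-11.4  38.  -21.4  98.8  18.1  46.8 -46.8] 0.009774905465616887 [-6.0985 -6.3316 14.3308] [ 0.0765  0.0002 -0.1455  1.    ]
[[21.0, 20.0, 21.0, 21.0, 21.0], [21.0, 21.0, 22.0, 21.0, 21.0], [21.0, 20.0, 22.0, 22.0, 22.0], [20.0, 21.0, 19.0, 21.0, 21.0], [22.0, 22.0, 16.0, 22.0, 21.0], [22.0, 17.0, 15.0, 19.0, 21.0], [21.0, 16.0, 15.0, 16.0, 20.0], [20.0, 15.0, 14.0, 15.0, 21.0], [21.0, 15.0, 15.0, 14.0, 22.0], [21.0, 13.0, 14.0, 13.0, 21.0], [22.0, 14.0, 9.0, 14.0, 21.0], [21.0, 12.0, 10.0, 12.0, 22.0], [20.0, 12.0, 11.0, 10.0, 21.0], [22.0, 11.0, 10.0, 10.0, 21.0], [22.0, 10.0, -10.0, 11.0, 16.0], [15.0, 9.0, -14.0, 10.0, 16.0], [16.0, 11.0, -14.0, 11.0, 16.0], [15.0, 10.0, -17.0, 11.0, 14.0]]
collar 854 min [  5.9402 -12.5112   9.7298] max [16.3213 12.3812 15.7103] mean [11.1764 -0.0313 13.0914]
head 641 min [ 10.8079  -4.4421 -27.0006] max [17.2735  4.8201 -8.7511] mean [ 14.5203   0.1702 -20.3149]
```

View pics/w11z.png

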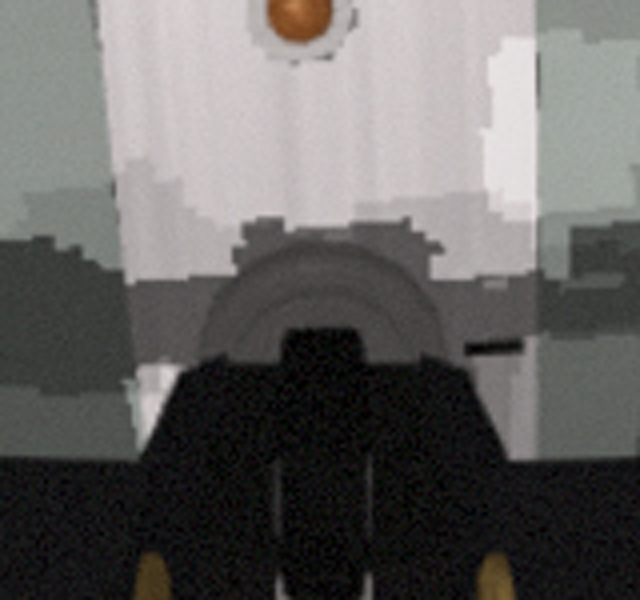

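drive_tool(
  increments=[
    [[-1,0,0,0,0,0,0.017],[-1,0,0,0,0,0,0],[-1,0,0,0,0,0,0]],
  ],
)

```text
time_s: 18.6
position: [0.5618, 0.2327, 0.1072]
ee_rot: [-179.9, 0.2, 81.4]
wrist_force: [-5.6, -5.5, 14.6]
width: 0.0096
```

```bash
python3 -c "
from h import *
s=monitor.read_state();print(s['wrist_force'],s['moment'],s['joint_torque'],s['position'],s['ee_rot'])"
```

```text
[-5.5988179  -5.53447502 14.64171225] [-1.364243    1.2371024   0.11930747] [ -1.8659034  -50.09382963  -5.74835658 -20.46250641  -0.27423841
  -2.86044873  -0.13194561] [0.56179171 0.23266222 0.10716615] [-1.79911777e+02  1.68825510e-01  8.14229994e+01]
```

drive_tool(
  increments=[
    [[-1,0,0,0,0,0,0.017],[-1,0,0,0,0,0,0],[-1,0,0,0,0,0,0]],
  ],
)

```text
time_s: 18.98
position: [0.5617, 0.2327, 0.1071]
ee_rot: [-179.9, 0.2, 78.4]
wrist_force: [-6.4, -5.3, 15.8]
width: 0.0096
```

```bash
python3 -c "
from h import *
s=monitor.read_state();print(s['wrist_force'],s['moment'],s['joint_torque'],s['position'],s['ee_rot'])"
```

```text
[-6.42492845 -5.28943464 15.80863638] [-1.33451328  1.28750122  0.11641166] [ -1.82953242 -50.05844593  -5.51407233 -20.53010881  -0.26818053
  -2.89143406  -0.13164577] [0.56170714 0.23269482 0.10713962] [-1.79912434e+02  1.74007983e-01  7.83668733e+01]
```

```bash
python3 meas.py w12 .03; python3 -c "
from h import *
a=cv2.imread('pics/w12.png');b=cv2.imread('pics/w10.png')
f=lambda i: cv2.convertScaleAbs(cv2.resize(i[205:305,270:370],None,fx=4,fy=4,interpolation=cv2.INTER_CUBIC),alpha=3,beta=20)
cv2.imwrite('pics/cmp.png',np.hstack([f(b),f(a)]))"
```

```text
19.025 [0.5618 0.2327 0.1072] [-179.9155    0.171    78.366 ] [-12.5  37.7 -20.   98.9  16.8  46.5 -51.9] 0.009294006954053908 [-7.0232 -7.3208 15.4889] [ 0.0766  0.0004 -0.1455  1.    ]
[[22.0, 21.0, 21.0, 21.0, 22.0], [22.0, 20.0, 21.0, 21.0, 21.0], [22.0, 21.0, 22.0, 20.0, 21.0], [21.0, 21.0, 20.0, 20.0, 21.0], [21.0, 21.0, 16.0, 20.0, 21.0], [21.0, 19.0, 14.0, 17.0, 21.0], [21.0, 16.0, 14.0, 15.0, 22.0], [21.0, 15.0, 14.0, 15.0, 21.0], [22.0, 14.0, 15.0, 15.0, -146.0], [21.0, 14.0, 14.0, 13.0, 21.0], [21.0, 15.0, 10.0, 15.0, 21.0], [21.0, 13.0, 11.0, 12.0, 21.0], [21.0, 11.0, 10.0, 10.0, 22.0], [19.0, 11.0, 11.0, 10.0, 21.0], [22.0, 10.0, -11.0, 9.0, 17.0], [21.0, 10.0, -15.0, 11.0, 15.0], [16.0, 11.0, -15.0, 11.0, 15.0], [15.0, 10.0, -18.0, 11.0, 14.0]]
collar 843 min [  6.0255 -12.3449   9.7503] max [16.3803 12.5833 15.6155] mean [11.2157  0.2557 13.0596]
head 658 min [ 10.8577  -4.3375 -27.2302] max [17.3376  4.9709 -9.206 ] mean [ 14.4703   0.2715 -20.5303]
```

View pics/cmp.png

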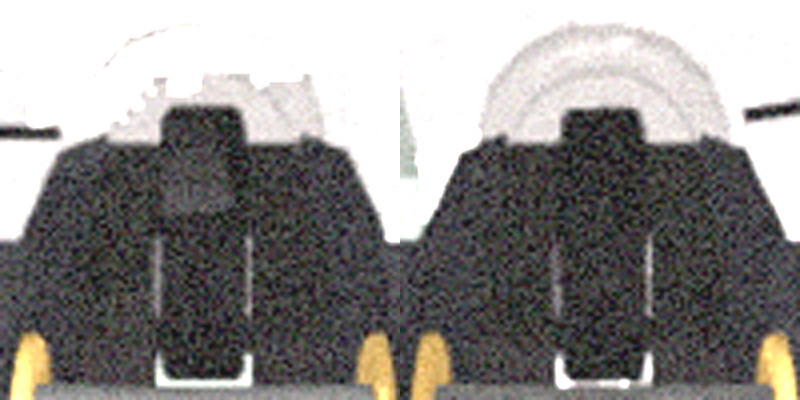

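drive_tool(
  increments=[
    [[-1,0,0,0,0,0,0.012],[-1,0,0,0,0,0,0],[-1,0,0,0,0,0,0],[-1,0,0,0,0,0,0]],
  ],
)

```text
time_s: 19.58
position: [0.5617, 0.2327, 0.1071]
ee_rot: [-179.9, 0.2, 76.2]
wrist_force: [-6.4, -5.9, 15.4]
width: 0.0098
```

```bash
python3 -c "
from h import *
s=monitor.read_state();print(s['wrist_force'],s['moment'],s['joint_torque'],s['position'],s['ee_rot'],s['width'])
for c,(a,b,w,h) in [('side',(250,50,150,120)),('scene',(120,130,360,130))]:
    im,d=capture(c); save(c[:2]+'12',cv2.resize(im[b:b+h,a:a+w],None,fx=2,fy=2,interpolation=cv2.INTER_CUBIC))
r=nets.tip_of('scene','cabinet_key_head')[:1]
for x in r: print(x,plane('scene',*x['centre'],.066))"
```

```text
[-6.44051623 -5.91064465 15.42616188] [-1.39050876  1.32094272  0.2510398 ] [ -1.7105693  -50.01467586  -5.29891402 -20.59013665  -0.32393536
  -2.91963637  -0.21361407] [0.56169091 0.23269037 0.10714877] [-1.79917545e+02  1.76562996e-01  7.62178428e+01] 0.009778197727068146
{'centre': [176.1, 234.9], 'conf': 0.67} [ 0.55042634 -0.30681725  0.066     ]
```

View pics/sc12.png

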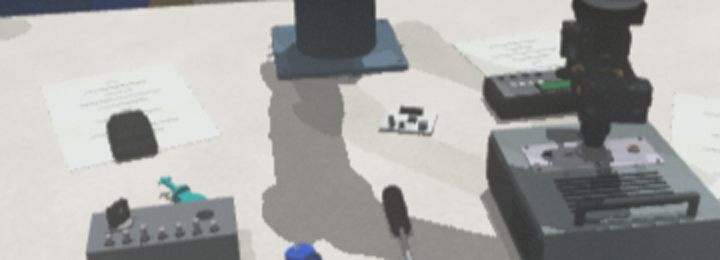

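The moment jumped from 0.12 to 0.25 N m, so the key is against the stop. The square key still stands in its socket. Handing in now.

```bash
python3 -c "
from h import *
robot.finish_job()
s=monitor.read_state();print(s['time_s'],s['wrist_force'],s['moment'],s['ee_rot'],s['position'],s['width'])"
```

```text
the job is handed in; nothing more can be done
the job is handed in; nothing more can be done
```

The switch key is home in the cylinder and turned clockwise to the stop. I handed the job in at about 19.7 s with the key still held in the gripper. The hand-in reports no verdict.

**Insertion:** I twisted the key 18° anticlockwise past the first pin pair and 18° clockwise past the second. I then set it straight and seated it. The most push needed at the pins was about 5 N.

**Last checks:**
- **Seating:** before the turn, the depth image put the collar's top 4 mm above the face, which is the collar's own thickness. During the turn the tool height stayed at 0.107 m with about 15 N of downward push.
- **Turn:** the tool turned about 102° in all. The twisting moment rose from 0.12 to 0.25 N m over the last 2°, which I take as the stop. I could not read the switch angle itself.
- **Grip:** the key is held at 9.8 mm opening, with the tool upright within about 0.2°. In the wrist view about 2° before the end, it had not visibly turned in the fingers.
- **Cabinet key:** it still stands in its socket in the last picture. The detector put it about 6 mm from its first reading, a shift of about 3 pixels that is within the detector's scatter, and the arm came near it only when taking the round key, with no sign of contact.

**What disagreed:** the wrist camera's calibration changed by 1–2 mm between readings, so I lined the key up with the hole inside single pictures. A state reading after the hand-in was refused, so there is none from the last second.

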